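# Set the cordless drill for driving screws

### The job

The cordless drill lying on its side has to be made ready for driving screws. With the fingertips alone, and without picking the drill up, rolling it over or shoving it aside, rub its knurled clutch ring round, click by click, until the ring's raised bar has clicked in line with the arrow on the gear housing, and press the direction button above the trigger all the way in. Leave the jar, the screwdriver and the tape measure round the drill alone.

Things in the scene. Friction and masses are not known exactly. Their poses are not given: they have to be found in the camera images.
- drill: Cordless drill, 1.6 kg, loose, on its left side; grey shell, black ring, chuck, battery. Origin: on the worktop under the clutch ring's middle; x along the barrel to the chuck, y to the drill's upper side, handle and battery to -y, z up. Barrel axis 34 mm up. In mm: barrel radius 34 x -136..-48, gear housing radius 27 x -40..-14, ring x -13..13, chuck radius 23 x 14..62, bit to x 99.
- clutch_ring (a joint): Angle (rad) of the ring's raised bar from straight up (0) towards the drill's y (positive): grows as the ring's upper side is rubbed away from the handle. A spring ball clicks it into notches 0.524 rad (30 deg) apart: 0, +-0.524, +-1.047. It takes about 1 N at the rim to leave one; let go, it settles in the nearest. Arrow: +0.524. Starts 1 to 3 notches below it. Stops at +-1.75.
- dir_button (a joint): Forward/reverse cross button, a black pin 13 mm wide in the handle above the trigger: travel (m) from 0 (out) to 0.006 (all the way in), pressed straight down. About 2.5 N moves it and it stays where it is left. Starts at 0 to 0.001.
- ring_crown (a point): Highest point of the clutch ring, middle of its width, 62 to 63 mm above the worktop; does not turn with the ring. Axes as the drill's. The ring is 58 mm across, 26 mm wide along the barrel, finely ribbed all round; rubbing 15 mm along the drill's y here turns it one notch. Pressed down with about 6 N, it goes round with a fingertip.
- ring_bar (a point): Middle of the ring's raised white bar (24 x 4 mm, along the barrel, on the rim, 29 mm from the axis); turns with the ring.
- arrow (a point): Tip of the raised white arrow on the gear housing, pointing at the ring; 30 deg from straight up towards the drill's +y.
- button_top (a point): Middle of the direction button's top, moves with it: 58 mm above the worktop when out, 52 mm when in (1 mm proud of the handle). In the drill's frame x -70, y -58 mm; 24 mm from the barrel's side, which rises to 68 mm. Handle x -105..-57 mm, top 51 mm up; battery x -125..-7, y -192..-154, top 68 mm up.
- jar_by_drill: Clear glass jar, 54 mm wide, 58 high, loose, in the crook between chuck and handle; leave it. Origin: middle of its underside.
- screwdriver: Screwdriver with amber handle, 168 mm long, 24 high, loose, lying beside the drill's upper side; leave it. Origin: underside, at mid length, y towards the handle end.
- tape: Yellow tape measure, 39 x 78 mm, 68 high, loose, standing ahead of the chuck; leave it. Origin: middle of its underside.

How it is judged:
By the outcome, as a careful person would: the job done as asked, in the order asked, and still so for the second after the job is handed in, with the robot touching nothing.
It also fails if it takes over 48 s, if anything falls off the work surface, if the arm or the gripper's body presses on something with over 40 N, if the wrist force passes 120 N, or if a joint passes its speed limit or range.

### The arm

A 6-joint arm with a two-finger parallel gripper is mounted at the origin on the work surface; the furniture and walls round the work are solid. World frame = base frame: x ahead of the robot, y to its left, z up, the work surface at z = 0. Lengths are in m, angles in degrees, forces in N, time in s.
With the tool pointing down it reaches from about 0.375 to 0.9 m from the base axis. Payload 3.1 kg.
Tool frame: the origin (TCP) lies midway between the tips of the shut fingers; the grasp point (between the pads) lies 19 mm behind it; z points along the fingers, y is the line along which they close (so a half turn about z gives the same grasp; the last joint's range is limited). The gripper opens to 87 mm and grips with 3 to 60 N. Pads are 19 mm wide; open, the fingers measure 117 mm over their backs; the gripper's body (75 mm by 190 mm) begins 51 mm behind the grasp point.
Start: joints at [54.861, 30.224, 82.088, -0, 67.689, -10.227], TCP at [0.263, 0.567, 0.223] pointing down, gripper open.
Joint ranges: [-176.69, 176.69], [-43.24, 126.21], [12.49, 139.97], [-82, 262], [0, 151.66], [-163.58, 163.58]. Speed limits (degrees/s): [159.86, 159.86, 180, 180, 180, 180].

### API

Orientations are given as a 3x3 rotation matrix whose columns are the frame's x, y, z axes.
In Python, from rig import bot, cams, probe_bus, hand_in gives the robot as it stands (bot), with the cameras (cams), the job as plain functions and the readings (probe_bus).
- The arm moves only by the tool move_tool, called after "Request:" as name(argument=value, ...) on one line, values as JSON. Schema: {"type":"object","properties":{"increments":{"type":"array","items":{"type":"number"},"minItems":7,"maxItems":140},"only":{"type":"string"},"quiet":{"type":"boolean"},"lines":{"type":"string"}},"required":["increments"],"additionalProperties":false}. increments is one flat list of numbers that holds 1 to 20 rows one after another, with no inner brackets; each row has 7 numbers: dx, dy, dz in m, then a rotation vector rx, ry, rz in degrees, then the opening from 0.0 (shut) to 1.0 (fully open); each row is the pose to reach, as a shift and turn from the pose commanded when the call began, along the tool's axes at that moment; what a row does not reach only later rows make up. A row lasts 1/10 s, in which the tool goes at most 0.05 m and 8.59 degrees, less where a joint would pass 70% of its speed; a pose out of reach is approached as far as the arm can. The fingers move at their own pace and stop on an object; the grip force is fixed at half the most. Time passes only in rows, so rows that do not move let the fingers close. The tool returns the time, the measured TCP pose, the force, the opening and the grip force at its end. only (a regular expression) keeps the lines of the reply that match it, lines (a string "A,B") keeps lines A to B, and quiet returns only ok. Input that does not fit is refused with a message, and nothing moves.
- probe_bus.read_state(): the state, without advancing time (a new reading comes with each control period).
- cams.capture(name): name is "scene" or "side" or "wrist"; returns a dict with "color" (400x640x3 uint8, red, green, blue), "K" (3x3 intrinsics, pixels), "view" (4x4, takes a point from world to camera coordinates); the wrist camera has in their place "mount" (4x4, takes a point from camera to tool coordinates, whose origin is the TCP and whose axes are the flange's). Camera axes: x right, y up, looking along -z (the intrinsics and any distortion apply to the point x, -y, -z); pixel columns grow to the right and rows downward; lengths in m; the calibration is good to about 2 mm. A picture is of the moment at which its call begins: read the wrist's pose just before it. There is no depth.
- hand_in(): hands the job in; it is judged then, once.
The state is a dict: "time_s": time; "joint_positions": joint angles; "qvel": joint speeds; "tau": joint torques, N m; "position": TCP position; "tcp_rot": TCP orientation; "force": force on the tool from outside, world axes, zero at the start; "moment": the same for the moment, N m; "opening": opening from 0.0 (shut) to 1.0 (fully open); "grasp_force": force on a finger pad.
Only numpy, scipy, OpenCV 4.12 (cv2) and the standard library are available. Lean on these libraries where they do the work, as an engineer would, in place of code of your own. Each camera call takes 0.05 s, during which the arm holds its last target. There are 200 camera calls.

## Working session

There is one attempt and no reset: what is moved stays moved. The work goes in short steps, Python scripts to look and compute and a tool call to move; the robot and the scene stay as the last step left them, time stands still between calls to the robot, and variables do not carry over. Pictures are saved under pics/ and viewed, at most 10 in all, crops included, and the job is handed in when it is done.

```bash
ls; mkdir -p pics; python3 - <<'E'
from rig import bot, cams, probe_bus, hand_in
import cv2,numpy as np
s=probe_bus.read_state();print(s["time_s"],s["position"],s["tcp_rot"],s["force"],s["opening"])
for n in ["scene","side","wrist"]:
    c=cams.capture(n);cv2.imwrite(f"pics/{n}0.png",c["color"][:,:,::-1]);np.savez(f"pics/{n}0.npz",**{k:v for k,v in c.items()})
    print(n,c["K"],c.get("view",c.get("mount")),c.keys())
E
```

```text
pics
rig.py
0.0 [0.26283052 0.56624362 0.22156146] [[-9.06954733e-01  4.21226252e-01 -1.24759253e-03]
 [ 4.21227928e-01  9.06953061e-01 -1.78273571e-03]
 [ 3.80572783e-04 -2.14238141e-03 -9.99997633e-01]] [0.30089297 0.65142296 0.38741591] 1.0001301635341615
scene [[374.29416348   0.         316.30562073]
 [  0.         374.29416348 197.7440802 ]
 [  0.           0.           1.        ]] [[ 0.75112193 -0.66015703  0.00292453 -0.3841019 ]
 [ 0.32820999  0.37727137  0.86599337 -0.26030692]
 [-0.57279495 -0.64950675  0.50004693 -0.55137508]
 [ 0.          0.          0.          1.        ]] dict_keys(['color', 'K', 'view'])
side [[515.09926995   0.         314.8475724 ]
 [  0.         515.09926995 193.92806096]
 [  0.           0.           1.        ]] [[ 0.91140053 -0.41147273 -0.00626671 -0.47754874]
 [ 0.25842718  0.5604252   0.78685385 -0.20940877]
 [-0.32025688 -0.7187585   0.61710756 -0.7595741 ]
 [ 0.          0.          0.          1.        ]] dict_keys(['color', 'K', 'view'])
wrist [[297.4869992    0.         318.13612626]
 [  0.         297.4869992  202.47527398]
 [  0.           0.           1.        ]] [[-1.47147607e-03  9.66730731e-01  2.55791965e-01  7.03862796e-02]
 [ 9.99998789e-01  1.55194152e-03 -1.12729391e-04 -6.03179312e-04]
 [-5.05953137e-04  2.55791489e-01 -9.66731844e-01 -1.61273768e-01]
 [ 0.00000000e+00  0.00000000e+00  0.00000000e+00  1.00000000e+00]] dict_keys(['color', 'K', 'mount'])
```

View pics/wrist0.png

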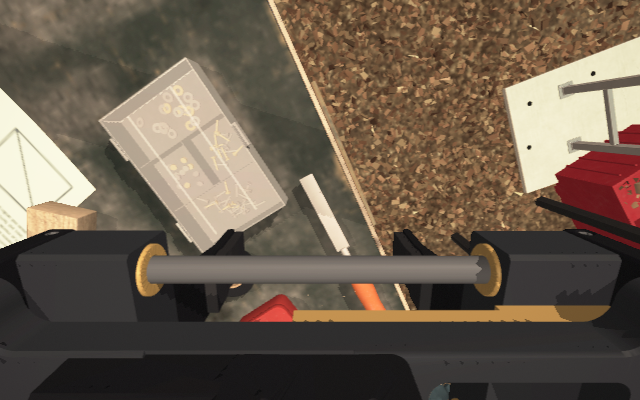

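View pics/side0.png

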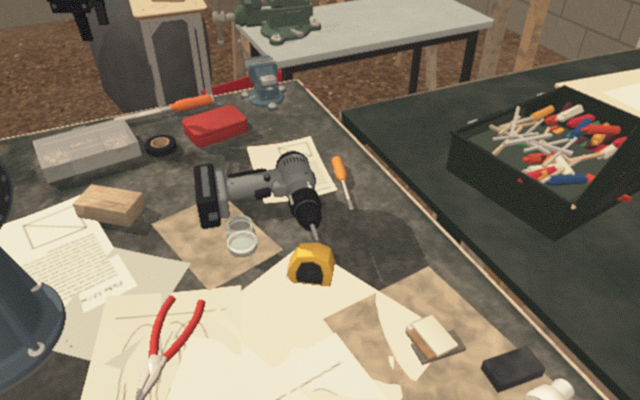

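View pics/scene0.png

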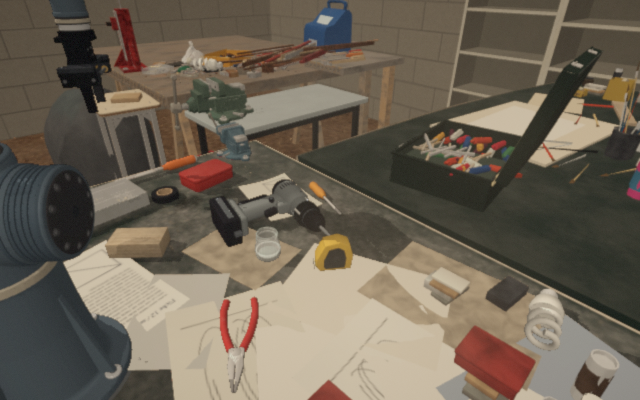

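Side view: drill barrel rear at (293,160), ring around (303,198), bit tip (315,238), battery (207,195), jar (241,240), tape (312,262), screwdriver (343,180). Scene view: chuck (312,212), battery (227,220).

```bash
cat > h.py <<'E'
import numpy as np
def ray(c,u,v,T=None):
    """world ray through pixel; T = (pos,R) of the tool for the wrist camera"""
    d=np.linalg.inv(c["K"])@[u,v,1.]; d=d*[1,-1,-1]
    M=np.linalg.inv(c["view"]) if "view" in c else c["mount"]
    if "view" not in c:
        W=np.eye(4);W[:3,:3]=T[1];W[:3,3]=T[0];M=W@M
    return M[:3,3],M[:3,:3]@d
def onz(c,u,v,z,T=None):
    o,d=ray(c,u,v,T);return o+d*(z-o[2])/d[2]
def tri(rs):
    A=0;b=0
    for o,d in rs:
        d=d/np.linalg.norm(d);P=np.eye(3)-np.outer(d,d);A=A+P;b=b+P@o
    x=np.linalg.solve(A,b);return x,[np.linalg.norm(np.cross(x-o,d/np.linalg.norm(d))) for o,d in rs]
E
python3 - <<'E'
from h import *
s=dict(np.load("pics/side0.npz"));c=dict(np.load("pics/scene0.npz"))
for n,u,v,z in [("rear",290,162,.05),("chuck",308,212,.04),("tip",315,238,.034),("batt",207,195,.05),("jar",241,240,.058),("tape",312,250,.068),("sd",343,180,.02)]:
    print(n,onz(s,u,v,z).round(3))
print(onz(c,312,212,.04),onz(c,227,220,.05))
E
```

```text
rear [0.545 0.165 0.05 ]
chuck [0.52 0.02 0.04]
tip [ 0.506 -0.041  0.034]
batt [0.367 0.131 0.05 ]
jar [ 0.385 -0.018  0.058]
tape [ 0.476 -0.097  0.068]
sd [0.632 0.103 0.02 ]
[0.53649927 0.04387873 0.04      ] [0.36446107 0.12906158 0.05      ]
```

Request:
move_tool(increments=[-0.467,-0.407,0.02,0,0,77,0,-0.467,-0.407,0.02,0,0,77,0,-0.467,-0.407,0.02,0,0,77,0,-0.467,-0.407,0.02,0,0,77,0,-0.467,-0.407,0.02,0,0,77,0,-0.467,-0.407,0.02,0,0,77,0,-0.467,-0.407,0.02,0,0,77,0,-0.467,-0.407,0.02,0,0,77,0,-0.467,-0.407,0.02,0,0,77,0,-0.467,-0.407,0.02,0,0,77,0,-0.467,-0.407,0.02,0,0,77,0,-0.467,-0.407,0.02,0,0,77,0,-0.467,-0.407,0.02,0,0,77,0,-0.467,-0.407,0.02,0,0,77,0,-0.467,-0.407,0.02,0,0,77,0,-0.467,-0.407,0.02,0,0,77,0,-0.467,-0.407,0.02,0,0,77,0])

```text
time_s: 1.85
position: [0.5145, 0.0025, 0.2026]
tcp_rot: [[0.204, 0.979, -0.001], [0.979, -0.204, 0.0], [0.0, -0.001, -1.0]]
force: [0.2, 0.8, 0.6]
opening: 0.009
grasp_force: 0.0
```

```bash
cat > snap.py <<'E'
import sys,cv2,numpy as np
from rig import bot, cams, probe_bus, hand_in
n=sys.argv[1];s=probe_bus.read_state();c=cams.capture("wrist")
np.savez(f"pics/{n}.npz",pos=s["position"],rot=s["tcp_rot"],**c);cv2.imwrite(f"pics/{n}.png",c["color"][:,:,::-1])
print(s["time_s"],np.round(s["position"],4),np.round(s["tcp_rot"],3).tolist(),np.round(s["force"],2))
E
python3 snap.py w1
```

```text
1.85 [0.5145 0.0025 0.2026] [[0.204, 0.979, -0.001], [0.979, -0.204, 0.0], [0.0, -0.001, -1.0]] [0.17 0.75 0.59]
```

View pics/w1.png

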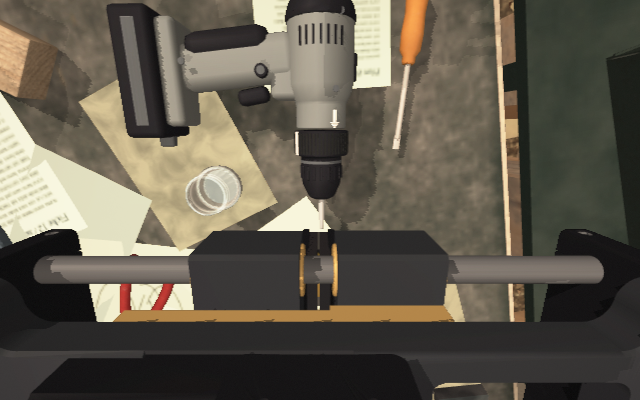

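Wrist view: arrow tip at (335,128), ring at cols 297–348, rows 130–157, white bar on its left edge (297,143) (far below, ≈ −60°), button (261,70), bit tip (322,225), jar (214,190). Second viewpoint for triangulation.

Request:
move_tool(increments=[0.05,0.0,0.02,0,0,0,0,0.05,0,0.02,0,0,0,0,0.05,0,0.02,0,0,0,0])

```text
time_s: 2.2
position: [0.5248, 0.0516, 0.1821]
tcp_rot: [[0.203, 0.979, -0.002], [0.979, -0.203, -0.0], [-0.0, -0.002, -1.0]]
force: [-0.1, -0.9, -0.3]
opening: 0.007
grasp_force: 0.0
```

```bash
python3 snap.py w2
cat > feat.py <<'E'
import sys,cv2,numpy as np
for n in sys.argv[1:]:
    a=cv2.imread(f"pics/{n}.png");h=cv2.cvtColor(a,cv2.COLOR_BGR2HSV)
    r0=0;roi=(slice(0,225),slice(230,375))
    for nm,m in [("white",(h[...,2]>200)&(h[...,1]<60)),("dark",(h[...,2]<50))]:
        k=np.zeros(h.shape[:2],np.uint8);k[roi]=m[roi]
        N,_,st,ce=cv2.connectedComponentsWithStats(k)
        for s,c in zip(st[1:],ce[1:]):
            if s[4]>12: print(n,nm,s.tolist(),c.round(1).tolist())
E
python3 feat.py w1 w2
python3 - <<'E'
import cv2,numpy as np
a=cv2.imread("pics/w1.png")[30:170,235:365];b=cv2.imread("pics/w2.png")[60:230,235:365]
z=lambda i:cv2.resize(i,(390,510))
cv2.imwrite("pics/z.png",np.hstack([cv2.resize(a,(390,420)),cv2.resize(b,(390,510))[:420]]))
E
```

```text
2.2 [0.5248 0.0516 0.1821] [[0.203, 0.979, -0.002], [0.979, -0.203, -0.0], [-0.0, -0.002, -1.0]] [-0.09 -0.87 -0.28]
w1 white [253, 0, 36, 33, 945] [270.4, 14.0]
w1 white [352, 0, 23, 89, 1669] [364.8, 42.7]
w1 white [265, 85, 6, 7, 24] [268.3, 87.0]
w1 white [330, 110, 9, 18, 80] [334.2, 118.9]
w1 white [295, 132, 4, 23, 59] [296.2, 142.1]
w1 white [230, 172, 10, 34, 181] [233.7, 188.4]
w1 white [266, 196, 62, 29, 955] [300.8, 214.5]
w1 dark [285, 0, 71, 22, 820] [320.8, 7.5]
w1 dark [230, 24, 38, 24, 652] [247.5, 35.1]
w1 dark [328, 24, 1, 19, 19] [328.0, 33.0]
w1 dark [335, 24, 1, 20, 20] [335.0, 33.5]
w1 dark [299, 26, 1, 17, 17] [299.0, 34.0]
w1 dark [341, 26, 2, 19, 32] [341.4, 34.3]
w1 dark [306, 30, 1, 13, 13] [306.0, 36.0]
w1 dark [354, 53, 3, 28, 68] [354.8, 65.3]
w1 dark [255, 66, 13, 12, 48] [262.9, 73.4]
w1 dark [238, 86, 32, 20, 364] [255.3, 96.5]
w1 dark [298, 130, 50, 31, 1192] [324.2, 144.4]
w1 dark [301, 163, 41, 36, 1108] [321.4, 179.8]
w2 white [247, 0, 128, 134, 8551] [315.9, 40.1]
w2 white [259, 134, 11, 4, 25] [265.2, 135.4]
w2 white [330, 163, 10, 18, 80] [334.5, 172.0]
w2 white [295, 183, 3, 24, 69] [296.0, 194.6]
w2 white [230, 218, 5, 7, 21] [231.3, 221.9]
w2 dark [285, 44, 72, 30, 1368] [321.9, 58.0]
w2 dark [230, 76, 38, 25, 576] [247.7, 87.0]
w2 dark [328, 81, 1, 19, 19] [328.0, 90.0]
w2 dark [336, 81, 1, 19, 19] [336.0, 90.0]
w2 dark [299, 82, 1, 18, 18] [299.0, 90.5]
w2 dark [342, 82, 2, 18, 22] [342.2, 90.2]
w2 dark [355, 104, 3, 27, 65] [355.8, 116.4]
w2 dark [258, 118, 9, 13, 35] [263.1, 125.0]
w2 dark [236, 136, 34, 20, 336] [253.9, 145.8]
w2 dark [294, 178, 55, 36, 1256] [324.2, 195.1]
w2 dark [301, 213, 15, 12, 123] [306.9, 219.7]
w2 dark [320, 212, 22, 13, 194] [331.8, 219.8]
```

View pics/z.png

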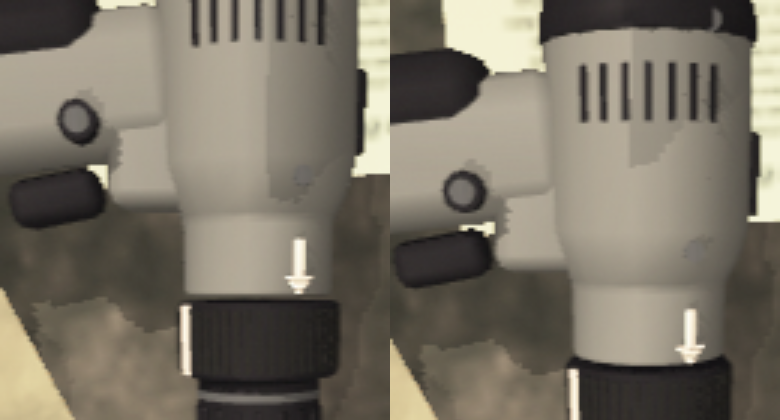

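Crops show: button pin (260.7,70.3) in w1, (259.5,123.7) in w2; bar on ring's left edge; arrow right of the crest.

```bash
python3 - <<'E'
from h import *
L=[dict(np.load(f"pics/{n}.npz")) for n in("w1","w2")]
T=lambda c:(c["pos"],c["rot"])
for nm,p in dict(button=((260.7,70.3),(259.5,123.7)),arrowtip=((334.5,127.5),(335,180.5)),arrowtail=((334,110.3),(334,163.3)),bar=((296.2,142.1),(296,194.6))).items():
    x,e=tri([ray(c,*q,T(c)) for c,q in zip(L,p)]);print(nm,x.round(4),np.round(e,4))
c=L[0]
print("button@57.5",onz(c,260.7,70.3,.0575,T(c)).round(4),onz(L[1],259.5,123.7,.0575,T(L[1])).round(4))
# silhouette edges of ring (at axis height, w1) , barrel and tip
for nm,u,v,z in [("ringL",297,143,.034),("ringR",348.5,143,.034),("ringtop",322,131,.062),("ringbot",322,155.5,.062),("bit",322,222,.034),("housL",297,115,.034),("housR",345.5,115,.034),("barL",289,60,.034),("barR",355,60,.034)]:
    print(nm,onz(c,u,v,z,T(c)).round(4))
E
```

```text
button [0.4837 0.1311 0.0524] [0. 0.]
arrowtip [0.5432 0.0637 0.0557] [0. 0.]
arrowtail [0.5457 0.0801 0.0537] [0.0003 0.0003]
bar [0.5024 0.0575 0.0551] [0.0001 0.0001]
button@57.5 [0.4844 0.1301 0.0575] [0.4846 0.1309 0.0575]
ringL [0.5011 0.0556 0.034 ]
ringR [0.556 0.044 0.034]
ringtop [0.5301 0.0631 0.062 ]
ringbot [0.5253 0.0396 0.062 ]
bit [ 0.5094 -0.0387  0.034 ]
housL [0.5077 0.0841 0.034 ]
housR [0.5582 0.0735 0.034 ]
barL [0.5117 0.1382 0.034 ]
barR [0.5775 0.1243 0.034 ]
```

Ring centre ≈ (0.5275, 0.0512), drill x = −tool x, bar at ≈ −63° → notch −1.047, three clicks to go. Approach just above the crown, 9 mm to the handle side.

Request:
move_tool(increments=[0,-0.006,0.05,0,0,0,0,0,-0.006,0.09,0,0,0,0,0,-0.006,0.11,0,0,0,0,0,-0.006,0.116,0,0,0,0,0,-0.006,0.116,0,0,0,0,0,-0.006,0.116,0,0,0,0])

```text
time_s: 2.85
position: [0.521, 0.0507, 0.0678]
tcp_rot: [[0.207, 0.978, 0.003], [0.978, -0.207, -0.0], [0.0, 0.003, -1.0]]
force: [-0.7, 0.1, -0.0]
opening: 0.004
grasp_force: 0.0
```

Request:
move_tool(increments=[0,0,0.001,0,0,0,0,0,0,0.002,0,0,0,0,0,0,0.003,0,0,0,0,0,0,0.003,0,0,0,0])

```text
time_s: 3.25
position: [0.5199, 0.0512, 0.0638]
tcp_rot: [[0.206, 0.978, 0.0], [0.978, -0.206, -0.0], [0.0, 0.0, -1.0]]
force: [0.9, 0.1, -0.0]
opening: 0.007
grasp_force: 0.0
```

Request:
move_tool(increments=[0,0,0.001,0,0,0,0,0,0,0.001,0,0,0,0,0,0,0.001,0,0,0,0])

```text
time_s: 3.55
position: [0.5199, 0.0511, 0.0627]
tcp_rot: [[0.206, 0.978, 0.0], [0.978, -0.206, -0.0], [-0.0, 0.0, -1.0]]
force: [-0.4, 0.1, 1.2]
opening: 0.002
grasp_force: 0.9
```

Request:
move_tool(increments=[0,0,0.001,0,0,0,0,0,0,0.001,0,0,0,0,0,0,0.001,0,0,0,0])

```text
time_s: 3.85
position: [0.5201, 0.0508, 0.0621]
tcp_rot: [[0.206, 0.979, 0.001], [0.979, -0.206, -0.001], [-0.0, 0.001, -1.0]]
force: [-0.6, -1.3, 6.0]
opening: 0.009
grasp_force: 2.9
```

Request:
move_tool(increments=[0,0,0.0003,0,0,0,0,0,0.003,0.0003,0,0,0,0,0,0.006,0.0003,0,0,0,0,0,0.009,0.0003,0,0,0,0,0,0.012,0.0003,0,0,0,0,0,0.015,0.0003,0,0,0,0,0,0.0165,0.0003,0,0,0,0,0,0.0165,0.0003,0,0,0,0])

```text
time_s: 4.65
position: [0.5357, 0.0476, 0.0616]
tcp_rot: [[0.206, 0.979, -0.001], [0.979, -0.206, -0.0], [-0.0, -0.0, -1.0]]
force: [-1.0, -1.4, 6.3]
opening: 0.006
grasp_force: 2.8
```

Request:
move_tool(increments=[0,0,-0.03,0,0,0,0,0,-0.0165,-0.08,0,0,0,0,0,-0.0165,-0.12,0,0,0,0,0,-0.0165,-0.12,0,0,0,0,0,-0.0165,-0.12,0,0,0,0])

```text
time_s: 5.15
position: [0.5202, 0.0512, 0.1821]
tcp_rot: [[0.206, 0.978, 0.002], [0.978, -0.206, -0.0], [0.0, 0.002, -1.0]]
force: [-0.1, -0.6, -0.3]
opening: 0.002
grasp_force: 0.0
```

```bash
python3 snap.py w3; python3 feat.py w3 | grep white
```

```text
5.15 [0.5202 0.0512 0.1821] [[0.206, 0.978, 0.002], [0.978, -0.206, -0.0], [0.0, 0.002, -1.0]] [-0.09 -0.62 -0.34]
w3 white [250, 0, 125, 133, 7926] [315.7, 38.0]
w3 white [262, 133, 12, 4, 29] [268.9, 134.4]
w3 white [334, 162, 9, 18, 83] [338.5, 170.9]
w3 white [308, 184, 5, 24, 117] [310.0, 195.6]
w3 white [230, 215, 9, 10, 51] [232.8, 221.0]
```

Bar moved from 38 px to 28 px left of the arrow: one click, drill unmoved. Two more strokes.

Request:
move_tool(increments=[0,0,0.05,0,0,0,0,0,0,0.09,0,0,0,0,0,0,0.112,0,0,0,0,0,0,0.117,0,0,0,0,0,0,0.119,0,0,0,0,0,0,0.12,0,0,0,0,0,0,0.12,0,0,0,0])

```text
time_s: 5.9
position: [0.5169, 0.0507, 0.0609]
tcp_rot: [[0.206, 0.979, -0.007], [0.979, -0.206, -0.0], [-0.002, -0.007, -1.0]]
force: [-4.2, -3.4, 8.5]
opening: 0.003
grasp_force: 4.2
```

Request:
move_tool(increments=[0,0.003,0,0,0,0,0,0,0.006,0,0,0,0,0,0,0.009,0,0,0,0,0,0,0.012,0,0,0,0,0,0,0.015,0,0,0,0,0,0,0.0165,0,0,0,0,0,0,0.0165,0,0,0,0,0])

```text
time_s: 6.6
position: [0.5364, 0.0472, 0.0617]
tcp_rot: [[0.206, 0.979, 0.001], [0.979, -0.206, -0.001], [-0.001, 0.001, -1.0]]
force: [-0.7, -2.2, 6.0]
opening: 0.005
grasp_force: 3.0
```

Request:
move_tool(increments=[0,0,-0.03,0,0,0,0,0,-0.0165,-0.08,0,0,0,0,0,-0.0165,-0.12,0,0,0,0,0,-0.0165,-0.12,0,0,0,0,0,-0.0165,-0.12,0,0,0,0])

```text
time_s: 7.1
position: [0.5201, 0.0512, 0.1819]
tcp_rot: [[0.206, 0.978, 0.002], [0.978, -0.206, -0.0], [0.0, 0.002, -1.0]]
force: [0.3, 0.0, -0.8]
opening: 0.007
grasp_force: 0.0
```

```bash
python3 snap.py w4; python3 feat.py w4 | grep white
```

```text
7.1 [0.5201 0.0512 0.1819] [[0.206, 0.978, 0.002], [0.978, -0.206, -0.0], [0.0, 0.002, -1.0]] [ 0.27  0.03 -0.82]
w4 white [250, 0, 125, 133, 7884] [315.7, 37.8]
w4 white [262, 133, 12, 4, 28] [269.2, 134.4]
w4 white [335, 162, 9, 18, 86] [338.8, 170.9]
w4 white [327, 185, 5, 24, 119] [329.0, 196.4]
w4 white [230, 215, 9, 10, 54] [232.9, 220.9]
```

```bash
python3 - <<'E'
import cv2,numpy as np
f=lambda n:cv2.resize(cv2.imread(f"pics/{n}.png")[150:225,280:360],(400,375),interpolation=cv2.INTER_CUBIC)
cv2.imwrite("pics/z2.png",np.hstack([f("w3"),f("w4")]))
E
```

```text
(no output)
```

View pics/z2.png

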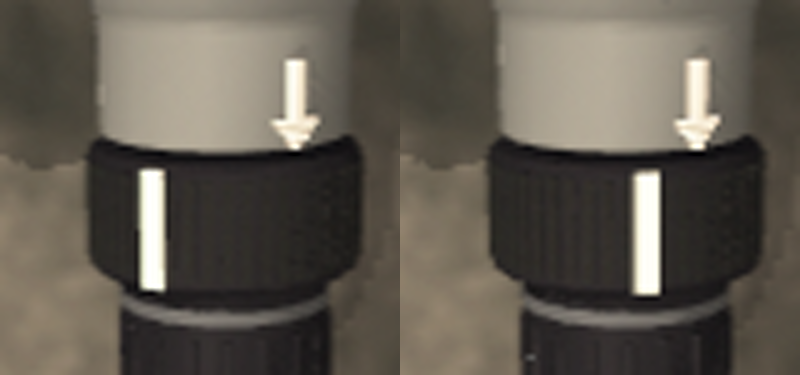

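Bar now sits slightly past straight up (≈ +7°), arrow at +30°. A shorter third stroke.

Request:
move_tool(increments=[0,0,0.05,0,0,0,0,0,0,0.09,0,0,0,0,0,0,0.112,0,0,0,0,0,0,0.117,0,0,0,0,0,0,0.119,0,0,0,0,0,0,0.1195,0,0,0,0,0,0,0.1195,0,0,0,0])

```text
time_s: 7.85
position: [0.5171, 0.0511, 0.0612]
tcp_rot: [[0.206, 0.978, -0.006], [0.979, -0.206, 0.0], [-0.001, -0.006, -1.0]]
force: [-3.1, -1.8, 6.4]
opening: 0.002
grasp_force: 3.4
```

Request:
move_tool(increments=[0,0.003,0,0,0,0,0,0,0.006,0,0,0,0,0,0,0.009,0,0,0,0,0,0,0.012,0,0,0,0,0,0,0.0135,0,0,0,0,0,0,0.0135,0,0,0,0,0])

```text
time_s: 8.45
position: [0.5329, 0.048, 0.062]
tcp_rot: [[0.206, 0.978, -0.001], [0.978, -0.206, -0.0], [-0.0, -0.001, -1.0]]
force: [-0.8, -0.8, 7.2]
opening: 0.005
grasp_force: 3.1
```

Request:
move_tool(increments=[0,0,-0.03,0,0,0,0,0,-0.0165,-0.08,0,0,0,0,0,-0.0165,-0.12,0,0,0,0,0,-0.0165,-0.12,0,0,0,0,0,-0.0165,-0.12,0,0,0,0])

```text
time_s: 8.95
position: [0.5172, 0.0518, 0.1824]
tcp_rot: [[0.206, 0.978, 0.002], [0.978, -0.206, -0.0], [0.0, 0.002, -1.0]]
force: [0.1, -0.1, -0.8]
opening: 0.006
grasp_force: 0.0
```

```bash
python3 snap.py w5; python3 feat.py w5 | grep white
python3 - <<'E'
import cv2,numpy as np
f=lambda n:cv2.resize(cv2.imread(f"pics/{n}.png")[150:225,280:360],(400,375),interpolation=cv2.INTER_CUBIC)
cv2.imwrite("pics/z3.png",f("w5"))
E
```

```text
8.95 [0.5172 0.0518 0.1824] [[0.206, 0.978, 0.002], [0.978, -0.206, -0.0], [0.0, 0.002, -1.0]] [ 0.14 -0.12 -0.83]
w5 white [253, 0, 122, 133, 7513] [315.6, 36.4]
w5 white [265, 133, 12, 4, 29] [271.9, 134.4]
w5 white [338, 162, 9, 18, 81] [341.8, 170.6]
w5 white [344, 183, 5, 24, 75] [345.9, 194.0]
w5 white [230, 214, 12, 11, 81] [233.9, 220.3]
```

View pics/z3.png

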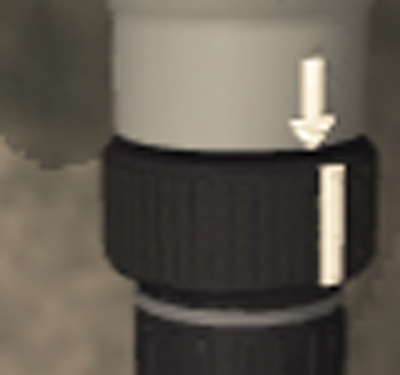

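Request:
move_tool(increments=[0,0,0,0,0,0,0,0,0,0,0,0,0,0,0,0,0,0,0,0,0,0,0,0,0,0,0,0,0,0,0,0,0,0,0])

```text
time_s: 9.5
position: [0.5167, 0.0518, 0.1814]
tcp_rot: [[0.206, 0.978, -0.001], [0.978, -0.206, 0.0], [-0.0, -0.001, -1.0]]
force: [0.4, 0.3, -0.3]
opening: 0.005
grasp_force: 0.0
```

```bash
python3 snap.py w6; python3 feat.py w6 | grep white
python3 - <<'E'
from h import *
# angle of bar from the ray onto the rim cylinder (radius 29.5, axis 34 mm up), relative to the same for the arrow (radius 27.5)
import cv2
o0=np.array([.5275,.0512,.034]);ax=np.array([-.206,-.978,0]);yy=np.array([.978,-.206,0])
for n,b,a in [("w2",(296,194.6),(334.5,172)),("w3",(310,195.6),(338.5,170.9)),("w4",(329,196.4),(338.8,170.9)),("w5",(345.9,194),(341.8,170.6))]:
    c=dict(np.load(f"pics/{n}.npz"));out=[]
    for p,r in ((b,.0295),(a,.0275)):
        o,d=ray(c,*p,(c["pos"],c["rot"]));o=o-o0
        P=np.array([o@yy,o[2]]);D=np.array([d@yy,d[2]])
        A=D@D;B=P@D;C=P@P-r*r;q=B*B-A*C
        t=(-B-np.sqrt(max(q,0)))/A;X=P+t*D;out.append(np.degrees(np.arctan2(X[0],X[1])))
    print(n,np.round(out,1))
E
```

```text
9.5 [0.5167 0.0518 0.1814] [[0.206, 0.978, -0.001], [0.978, -0.206, 0.0], [-0.0, -0.001, -1.0]] [ 0.38  0.31 -0.26]
w6 white [254, 0, 121, 133, 7356] [315.4, 35.8]
w6 white [266, 133, 12, 4, 27] [272.8, 134.4]
w6 white [338, 162, 10, 18, 85] [342.6, 171.0]
w6 white [345, 183, 4, 24, 84] [346.6, 194.1]
w6 white [230, 214, 12, 11, 88] [234.1, 220.2]
w2 [-63.4  25.8]
w3 [-32.1  25.7]
w4 [ 5.  25.8]
w5 [33.8 25.7]
```

Bar is ≈ 7° past the arrow (ring stays where friction holds it). Nudge back ~3.5 mm with a gentle, settled landing and a straight lift.

Request:
move_tool(increments=[0,0.012,0.05,0,0,0,0,0,0.012,0.09,0,0,0,0,0,0.012,0.11,0,0,0,0,0,0.012,0.116,0,0,0,0,0,0.012,0.116,0,0,0,0,0,0.012,0.116,0,0,0,0,0,0.012,0.116,0,0,0,0])

```text
time_s: 10.25
position: [0.5298, 0.0492, 0.0672]
tcp_rot: [[0.206, 0.978, 0.003], [0.978, -0.206, -0.0], [0.0, 0.003, -1.0]]
force: [-0.8, 0.9, 0.4]
opening: 0.007
grasp_force: 0.0
```

Request:
move_tool(increments=[0,0,0.001,0,0,0,0,0,0,0.002,0,0,0,0,0,0,0.003,0,0,0,0,0,0,0.0035,0,0,0,0,0,0,0.004,0,0,0,0,0,0,0.004,0,0,0,0])

```text
time_s: 10.85
position: [0.5289, 0.049, 0.0623]
tcp_rot: [[0.206, 0.979, 0.001], [0.979, -0.206, -0.001], [-0.0, 0.001, -1.0]]
force: [-0.4, -1.4, 5.4]
opening: 0.006
grasp_force: 2.9
```

Request:
move_tool(increments=[0,-0.001,0.0001,0,0,0,0,0,-0.002,0.0001,0,0,0,0,0,-0.003,0.0001,0,0,0,0,0,-0.004,0.0001,0,0,0,0,0,-0.004,0.0001,0,0,0,0,0,-0.004,0.0001,0,0,0,0])

```text
time_s: 11.45
position: [0.5255, 0.0497, 0.0624]
tcp_rot: [[0.206, 0.979, 0.002], [0.979, -0.206, -0.001], [-0.0, 0.002, -1.0]]
force: [-0.8, -2.1, 6.5]
opening: -0.0
grasp_force: 2.8
```

Request:
move_tool(increments=[0,0,-0.002,0,0,0,0,0,0,-0.01,0,0,0,0,0,0,-0.05,0,0,0,0,0,-0.003,-0.09,0,0,0,0,0,-0.003,-0.12,0,0,0,0,0,-0.003,-0.12,0,0,0,0,0,-0.003,-0.12,0,0,0,0])

```text
time_s: 12.15
position: [0.5217, 0.0509, 0.1823]
tcp_rot: [[0.206, 0.978, 0.001], [0.978, -0.206, -0.0], [0.0, 0.001, -1.0]]
force: [-0.3, -0.0, -0.3]
opening: 0.003
grasp_force: 0.0
```

```bash
python3 snap.py w7; python3 feat.py w7 | grep white
python3 - <<'E'
import cv2,numpy as np
f=lambda n:cv2.resize(cv2.imread(f"pics/{n}.png")[150:225,280:360],(400,375),interpolation=cv2.INTER_CUBIC)
cv2.imwrite("pics/z4.png",f("w7"))
E
```

```text
12.15 [0.5217 0.0509 0.1823] [[0.206, 0.978, 0.001], [0.978, -0.206, -0.0], [0.0, 0.001, -1.0]] [-0.27 -0.01 -0.29]
w7 white [249, 0, 126, 133, 8127] [315.8, 38.7]
w7 white [261, 133, 11, 4, 25] [267.3, 134.4]
w7 white [333, 162, 9, 18, 77] [337.3, 170.7]
w7 white [336, 184, 5, 24, 109] [338.1, 195.0]
w7 white [230, 217, 8, 8, 40] [232.4, 221.4]
```

View pics/z4.png

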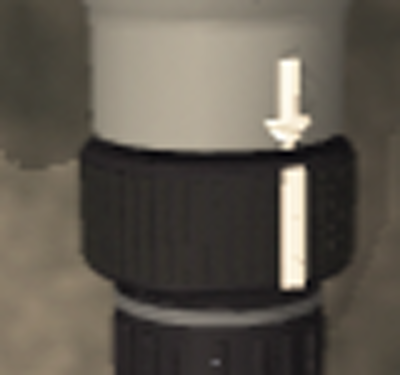

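Bar now lines up with the arrow (bar col 292, arrow 289 in the crop; ≈29–30°). Now the button: (+0.070, −0.053) in tool axes.

Request:
move_tool(increments=[0.04,-0.03,0,0,0,0,0,0.07,-0.053,0.02,0,0,0,0,0.07,-0.053,0.06,0,0,0,0,0.07,-0.053,0.1,0,0,0,0,0.07,-0.053,0.118,0,0,0,0,0.07,-0.053,0.118,0,0,0,0,0.07,-0.053,0.118,0,0,0,0,0.07,-0.053,0.118,0,0,0,0])

```text
time_s: 13.0
position: [0.4848, 0.1301, 0.0641]
tcp_rot: [[0.206, 0.978, 0.001], [0.978, -0.206, 0.0], [0.0, 0.001, -1.0]]
force: [-0.5, 0.1, 0.2]
opening: 0.001
grasp_force: 0.0
```

Request:
move_tool(increments=[0,0,0.002,0,0,0,0,0,0,0.004,0,0,0,0,0,0,0.006,0,0,0,0,0,0,0.007,0,0,0,0,0,0,0.007,0,0,0,0])

```text
time_s: 13.5
position: [0.4845, 0.1301, 0.0568]
tcp_rot: [[0.206, 0.978, 0.001], [0.978, -0.206, -0.0], [0.0, 0.001, -1.0]]
force: [-0.6, -0.5, 1.2]
opening: 0.009
grasp_force: 0.5
```

Request:
move_tool(increments=[0,0,0.001,0,0,0,0,0,0,0.002,0,0,0,0,0,0,0.003,0,0,0,0,0,0,0.004,0,0,0,0,0,0,0.004,0,0,0,0])

```text
time_s: 14.0
position: [0.4845, 0.1302, 0.0525]
tcp_rot: [[0.206, 0.978, 0.0], [0.978, -0.206, -0.0], [0.0, 0.0, -1.0]]
force: [1.2, 0.2, 0.7]
opening: 0.005
grasp_force: 0.5
```

Request:
move_tool(increments=[0,0,0.0007,0,0,0,0,0,0,0.0014,0,0,0,0,0,0,0.0014,0,0,0,0])

```text
time_s: 14.3
position: [0.4846, 0.1302, 0.0523]
tcp_rot: [[0.206, 0.978, 0.001], [0.979, -0.206, -0.0], [0.0, 0.001, -1.0]]
force: [-2.2, -1.4, 11.5]
opening: 0.009
grasp_force: 5.7
```

Request:
move_tool(increments=[0,0,0.0005,0,0,0,0,0,0,0.0005,0,0,0,0,0,0,-0.002,0,0,0,0,0,0,-0.02,0,0,0,0,0,0,-0.06,0,0,0,0,0,0,-0.1,0,0,0,0,-0.07,0.053,-0.13,0,0,0,0,-0.07,0.053,-0.13,0,0,0,0,-0.07,0.053,-0.13,0,0,0,0,-0.07,0.053,-0.13,0,0,0,0])

```text
time_s: 15.3
position: [0.5215, 0.0502, 0.1811]
tcp_rot: [[0.209, 0.978, -0.001], [0.978, -0.209, 0.001], [0.0, -0.001, -1.0]]
force: [0.1, 0.9, -0.4]
opening: 0.005
grasp_force: 0.0
```

```bash
python3 snap.py w8; python3 feat.py w8 | grep white
python3 - <<'E'
import cv2
a=cv2.imread("pics/w8.png")[60:225,180:400]
cv2.imwrite("pics/z5.png",cv2.resize(a,None,fx=3,fy=3,interpolation=cv2.INTER_CUBIC))
E
```

```text
15.3 [0.5215 0.0502 0.1811] [[0.209, 0.978, -0.001], [0.978, -0.209, 0.001], [0.0, -0.001, -1.0]] [ 0.07  0.85 -0.41]
w8 white [249, 0, 126, 132, 7966] [315.6, 38.1]
w8 white [261, 132, 11, 5, 27] [267.4, 133.9]
w8 white [333, 161, 10, 18, 82] [337.4, 169.9]
w8 white [337, 183, 4, 24, 95] [338.5, 194.6]
w8 white [230, 216, 8, 9, 43] [232.4, 221.1]
```

View pics/z5.png

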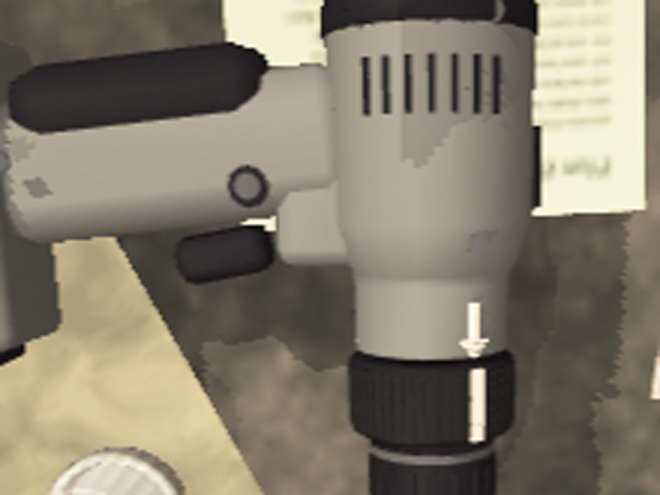

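The button at crop (248,186) is flush in its collar. The bar (477,405) is in line with the arrow (474,340), and the drill and jar have not moved.

```bash
python3 -c "
from rig import bot, cams, probe_bus, hand_in
print(hand_in())"
```

```text
the job is handed in; nothing more can be done
None
```

The job is handed in at about 15 s: the last picture shows the clutch ring's bar in line with the arrow (within about 1°, after I nudged it back from 7° past) and the direction button fully in, with the drill unmoved and the jar, screwdriver and tape measure not touched.

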